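Shut the balance's draught shield and tare it touch-free

ROBOT

A 6-joint arm with a two-finger parallel gripper is mounted at the origin on the work surface. World frame = base frame: x ahead of the robot, y to its left, z up, the work surface at z = 0. Lengths are in m, angles in degrees, forces in N, time in s.
With the tool pointing down it reaches from about 0.25 to 0.725 m from the base axis. Payload 9.7 kg.
Tool frame: the origin (TCP) lies at the very end of the fingers, on their centre line; the grasp point (between the pads) lies 19 mm behind it; x points along the fingers, z is the direction in which the jaws open and shut, and the axes are right-handed (so a half turn about x gives the same grasp; the last joint's range is limited). The gripper opens to 85 mm and grips with 20 to 120 N. Pads are 22 mm wide; open, the fingers measure 114 mm over their backs; the gripper's body (76 mm by 85 mm) begins 54 mm behind the grasp point. The pads swing forward as they close: fully open they stand 13 mm farther back than shut.
Start: joints at [-75.688, 4.979, 10.078, 95.1, 0, 90], TCP at [0.136, -0.533, 0.231] pointing down, gripper open.
Joint ranges: [-179.16, 179.16], [-48.56, 103.87], [-65.8, 70.77], [-126.05, 130.52], [-82.76, 87.17], [-180, 180]. Speed limits (degrees/s): [127.2, 127.2, 147.25, 180, 180, 180].

INTERFACE

Orientations are given as [roll, pitch, yaw] about the fixed x, y, z axes, in that order (R = Rz(yaw) Ry(pitch) Rx(roll)).
In Python, from workcell import sensors, vision, job_done gives the robot as it stands.
- The arm moves only by the tool carry_out, never from a script. Its argument "increments" is a list of rows, each a list of 7 numbers: the turn, a rotation vector about the tool's x, y, z in degrees, then the shift along the tool's x, y, z in mm, then the opening in per cent of the stroke, from 0 (shut) to 100 (fully open). A call has 1 to 12 rows; each row shifts and turns the commanded pose from where the row before left it, along the tool's axes as they then stand; what a row does not reach is not made up. A row lasts 1/8 s, in which the tool goes at most 62.5 mm and 10.7 degrees, less where a joint would pass 70% of its speed; a pose out of reach is approached as far as the arm can. A call is refused whole if a number of a shift passes 62.5 or a number of a turn 10.7, either way. A call with a gripper value outside its range is refused whole. The fingers move at their own pace and stop on an object; "squeeze" is the grip in N (left out, the last holds). Time passes only in rows, so rows that do not move let the fingers close. It gives the time, the measured TCP pose, the force and the opening at its end, in the units of the state.
- sensors.get_obs(): the state, without advancing time (a new reading comes with each control period).
- vision.camera(name): name is "scene" or "top" or "wrist"; returns the picture (400x640x3 uint8, red, green, blue); there is no depth.
- vision.calibration(name): a dict with "camera_matrix" (3x3 intrinsics, pixels), "extrinsics" (4x4, takes a point from world to camera coordinates); the wrist camera has in their place "mount" (4x4, takes a point from camera to tool coordinates, whose origin is the TCP and whose axes are the tool frame's). Camera axes: x right, y up, looking along -z (the intrinsics and any distortion apply to the point x, -y, -z); pixel columns grow to the right and rows downward; lengths in m; the calibration is good to about 2 mm. The wrist camera is an equidistant fisheye: a pixel r from the principal point sees the ray r / f radians off the axis. A picture is of the moment at which its call begins: read the wrist's pose just before it. calibration takes no time and is no camera call.
- job_done(): hands the job in, once; it reports no verdict.
The state is a dict: "time": time; "q": joint angles; "qd": joint speeds; "joint_efforts": joint torques, N m; "ee_pos": TCP position; "tcp_rot": TCP orientation; "wrist_force": force on the tool from outside, world axes, zero at the start; "torque": the same for the moment, N m; "opening": finger opening in m.
Only numpy, scipy, OpenCV 4.12 (cv2) and the standard library are available. Lean on these libraries where they do the work, as an engineer would, in place of code of your own. Each camera call takes 0.05 s, during which the arm holds its last target.

TASK

Make the balance ready to weigh: with the fingertips gently push the rib on the sliding glass top of its draught shield until the top is fully shut, without gripping the rib. Then tare it touch-free: point straight down at the tare sensor, the round dark window at the panel's right-hand front corner, fingertips two to three centimetres above it, stay for two seconds, and take the hand at least 20 cm away. Never touch the panel or pass low over the rectangular print sensor at its other corner, and leave the beaker on the pan and the things around the balance where they are.

Things in the scene. Friction and masses are not known exactly. Their poses are not given: they have to be found in the camera images.
- balance: Laboratory balance fixed on the bench, 360 (x) by 210 (y), glass draught-shield box over a round pan. Origin: centre of its underside. x points from the panel (front, robot's side) to the back, y left as seen facing the panel, z up; turned up to 0.35 rad. In its frame: panel x -179 to -69; glass box x -65 to 95, y -94 to 94; rails of the sliding top at y +-93.5 to x 178, top z 154.
- panel: White sloping operating panel at the front of the balance (same origin and axes as the balance), 110 by 210, surface rising from z 32 at the front edge to z 50 at the glass box. Dark display in the middle, four small keys, a sensor window in each front corner. Not to be touched.
- tare_sensor (a point): Centre of the tare sensor's face: round dark window, 22 in diameter with a thin grey bezel, flush in the panel's right-hand front corner (balance frame x -146, y -80, z about 39). The front pane of the glass box stands 80 behind it. It senses a fingertip held over it.
- print_sensor (a point): Centre of the print sensor's face: rectangular dark window, 28 by 12, flush in the panel's left-hand front corner (balance frame x -146, y 80, z about 39). Not to be used.
- shield_top (a joint): Opening of the sliding glass top in m: 0 fully shut (against rubber buffers that give about 1 mm per 7 N), 0.105 fully open. Slides along the balance's x, opens to the back, stays where left, takes 1 to 2 N to move slowly. Sheet 160 (x) by 178, upper face at z 152 above the bench; raised metal strips at its front edge (10 wide) and back edge (6 wide) stand 2 above it.
- rib_top (a point): Centre of the top of the upright grey rib on the sliding top, by which it is pushed: 10 thick (balance x), 80 wide (balance y), 26 tall above the glass; its top is at z 178 and moves with the sliding top (balance x -40 when shut). Behind it lie 125 of clear flat glass. Axes as the balance.
- beaker: Small empty glass beaker, 44 in diameter, 50 high, 40 g, loose on the pan inside the shield. Origin: centre of its underside.
- bottle: Amber bottle with white cap, 70 in diameter, 140 high, standing loose beside the balance. Origin: centre of its underside.
- tip_box: Open grey box of pipette tips, 82 by 118, 59 high, loose beside the balance. Origin: centre of its underside.
- spatula: Slim double-ended steel laboratory spatula, 176 long, 8 thick, lying loose at the left of the balance's panel, along its own x. Origin: centre of its underside.

How it is judged (in metres and radians):
On the way, in this order (a step that is already met when the one before it is completed fails the run):
1. the sliding top is pushed fully shut (value of joint shield_top below 0.004 m), for 0.2 s.
2. the fingertips dwell above the tare sensor, with the top still shut (horizontal distance between the grasp point and tare_sensor below 0.015 m and z of the grasp point in the frame of tare_sensor between 0.012 and 0.075 m and value of joint shield_top below 0.004 m), for 1.5 s.
At the end, for the whole second after the job is handed in: The sliding top is shut to within 4 mm, the hand is more than 15 cm from the tare sensor, the beaker stands upright and still on the pan within 10 mm of where it was, and bottle, tip box and spatula are within 15 mm of where they were (value of joint shield_top below 0.004 m and distance between the grasp point and tare_sensor above 0.15 m and distance of beaker from where it was at the start of the episode below 0.01 m and angle between beaker's own z axis and vertical below 0.1 rad and linear speed of beaker below 0.02 m/s and distance of each of bottle, tip_box, spatula from where it was at the start of the episode below 0.015 m); the robot touches nothing.
It fails at once if the robot touches the operating panel (contact force between any of the fingers, the arm and panel above 0.3 N).
It fails at once if the hand passes low over the print sensor (within 3 cm sideways, fingertips under about 5 cm above it) (horizontal distance between the grasp point and print_sensor below 0.03 m and z of the grasp point in the frame of print_sensor below 0.07 m).
It fails at once if the rib is taken between the fingers instead of pushed (x of the grasp point in the frame of rib_top between -0.006 and 0.006 m and y of the grasp point in the frame of rib_top between -0.045 and 0.045 m and z of the grasp point in the frame of rib_top below 0.01 m).
It fails at once if the sliding top is slammed (shut faster than 0.3 m/s) or the balance rammed or squeezed with more than 35 N (velocity of joint shield_top below -0.3 m/s or contact force between any of the fingers, the arm and balance above 35 N).
It fails at once if the beaker is moved more than 10 mm, or the bottle, tip box or spatula more than 15 mm (distance of beaker from where it was at the start of the episode above 0.01 m or distance of any of bottle, tip_box, spatula from where it was at the start of the episode above 0.015 m).
It also fails if it takes over 48 s, if anything falls off the work surface, if the arm or the gripper's body presses on something with over 40 N, if the wrist force passes 120 N, or if a joint passes its speed limit or range.

## Working session

There is one attempt and no reset: what is moved stays moved. The work goes in short steps, Python scripts to look and compute and a tool call to move; the robot and the scene stay as the last step left them, time stands still between calls to the robot, and variables do not carry over. Pictures are saved under pics/ and viewed, and the job is handed in when it is done.

Besides the shell and the picture viewer there is one more tool, called after ">>>" as name(argument=value, ...) on one line, values as JSON. carry_out: Moves the arm, as the interface text tells. Its arguments: {"type":"object","properties":{"increments":{"type":"array"},"squeeze":{"type":"number"}},"required":["increments"]}

```bash
mkdir -p pics; ls
python3 - <<'E'
from workcell import sensors, vision
import cv2
o=sensors.get_obs();print({k:o[k] for k in('time','q','ee_pos','tcp_rot','wrist_force','opening')})
for n in("scene","top","wrist"):
    cv2.imwrite(f'pics/{n}0.png',vision.camera(n)[:,:,::-1]);print(n,vision.calibration(n))
E
```

```text
pics
{'time': 0.0, 'q': array([-7.56880814e+01,  5.01167041e+00,  1.00335686e+01,  9.50987845e+01,
        5.40162157e-04,  9.00021683e+01]), 'ee_pos': array([ 0.13590649, -0.53270851,  0.23056966]), 'tcp_rot': array([179.59964589,  89.92311173, 103.90939591]), 'wrist_force': array([0.06720873, 0.1266004 , 0.36359012]), 'opening': 0.08516644362272444}
scene {'camera_matrix': array([[427.60641071,   0.        , 324.84750183],
       [  0.        , 427.60641071, 198.2142516 ],
       [  0.        ,   0.        ,   1.        ]]), 'extrinsics': array([[-0.51882466, -0.85470888, -0.01713785,  0.34295481],
       [ 0.63529318, -0.39889444,  0.66127589, -0.45620975],
       [-0.57203456,  0.33219868,  0.74994699, -0.69118242],
       [ 0.        ,  0.        ,  0.        ,  1.        ]])}
top {'camera_matrix': array([[381.62748832,   0.        , 326.2161876 ],
       [  0.        , 381.62748832, 203.90555521],
       [  0.        ,   0.        ,   1.        ]]), 'extrinsics': array([[-0.00156298, -0.99999619,  0.0022744 ,  0.05643828],
       [ 0.9946603 , -0.00131994,  0.10319466, -0.58314417],
       [-0.10319126,  0.00242355,  0.99465858, -1.03476313],
       [ 0.        ,  0.        ,  0.        ,  1.        ]])}
wrist {'camera_matrix': array([[309.70691629,   0.        , 317.64913822],
       [  0.        , 309.70691629, 197.92731483],
       [  0.        ,   0.        ,   1.        ]]), 'mount': array([[-5.26726121e-04,  2.72123077e-01, -9.62262310e-01,
        -1.42064701e-01],
       [-1.75328692e-04,  9.62262404e-01,  2.72123199e-01,
         6.91517959e-02],
       [ 9.99999846e-01,  3.12046589e-04, -4.59137760e-04,
         7.94165258e-04],
       [ 0.00000000e+00,  0.00000000e+00,  0.00000000e+00,
         1.00000000e+00]])}
```

View pics/scene0.png

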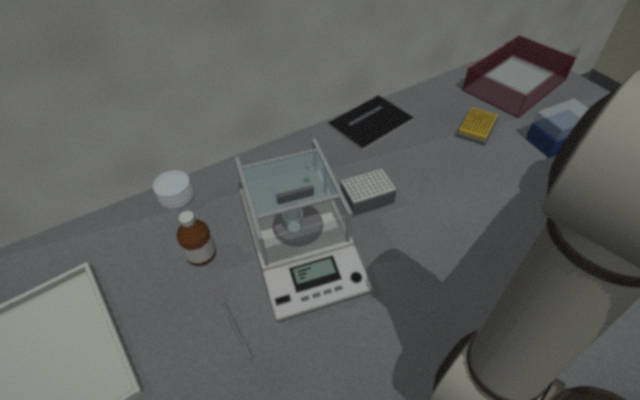

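View pics/top0.png

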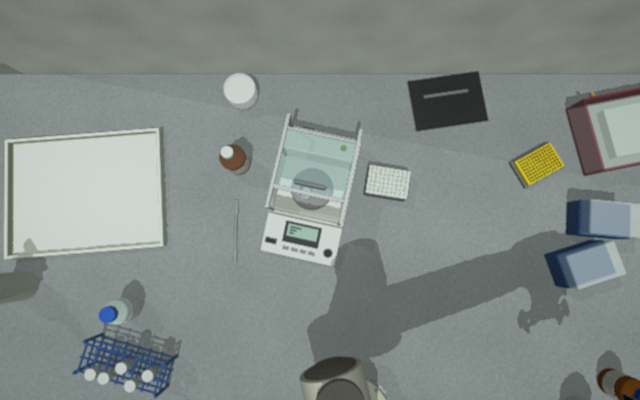

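View pics/wrist0.png

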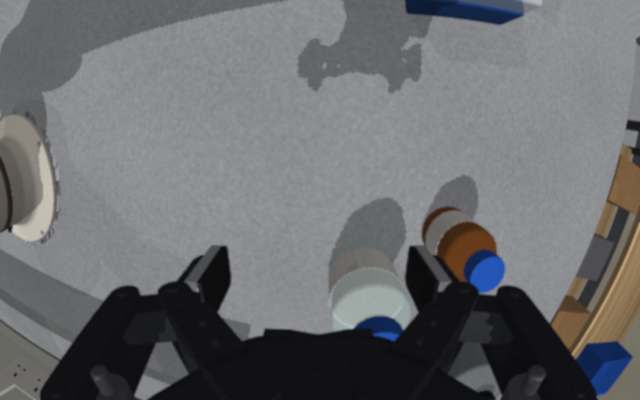

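The top view shows the balance at about (260-360, 110-265), turned slightly. The tare window is at (328,253), print at (271,240), the rib at (310,186), the bottle at (232,157), the tip box at (387,182) and the spatula at (236,230). I'll zoom in to measure.

Run:
```python
import cv2
a=cv2.imread('pics/top0.png')[100:275,210:420];cv2.imwrite('pics/topz.png',cv2.resize(a,None,fx=3.4,fy=3.4,interpolation=cv2.INTER_CUBIC))
a=cv2.imread('pics/scene0.png')[130:330,220:410];cv2.imwrite('pics/scz.png',cv2.resize(a,None,fx=3,fy=3,interpolation=cv2.INTER_CUBIC))
```

```text
(no output)
```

View pics/topz.png

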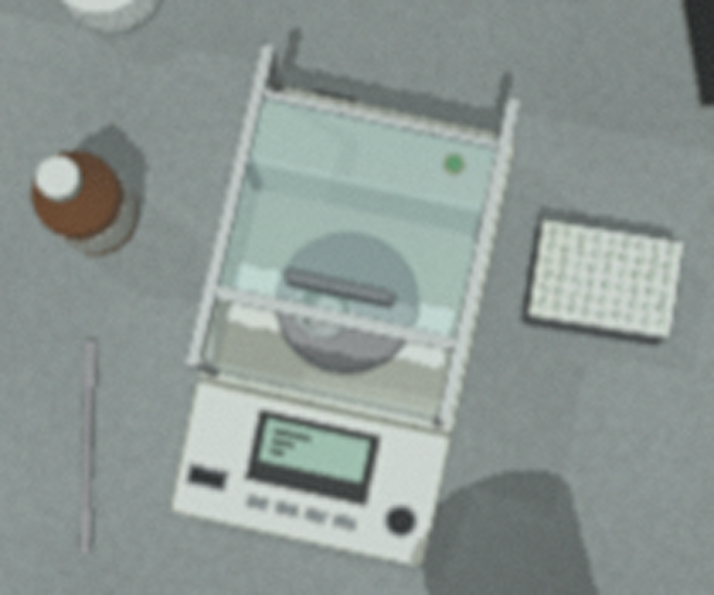

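View pics/scz.png

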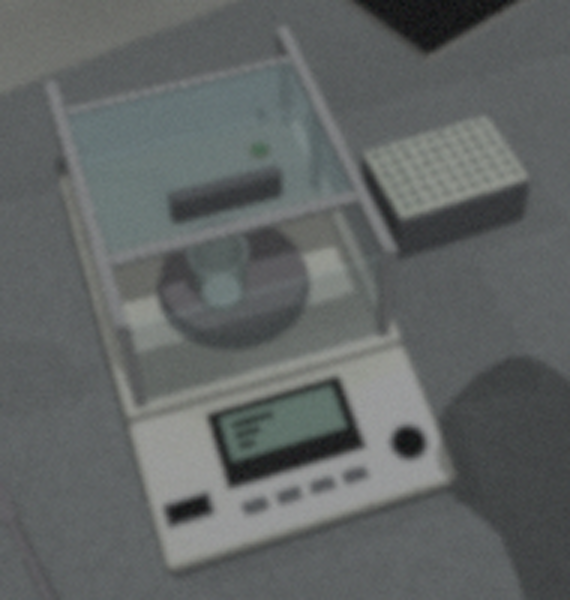

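```bash
cat > h.py <<'E'
import numpy as np
from workcell import sensors, vision
def ray(n,uv):
    c=vision.calibration(n);K=c['camera_matrix'];E=c['extrinsics']
    d=np.array([(uv[0]-K[0,2])/K[0,0],-(uv[1]-K[1,2])/K[1,1],-1])
    R=E[:3,:3];return -R.T@E[:3,3],R.T@d
def cast(n,uv,z):
    o,d=ray(n,uv);return o+d*(z-o[2])/d[2]
def proj(n,p):
    c=vision.calibration(n);K=c['camera_matrix'];E=c['extrinsics'];q=E[:3,:3]@p+E[:3,3]
    return np.array([K[0,2]-K[0,0]*q[0]/q[2],K[1,2]+K[1,1]*q[1]/q[2]])
def tri(a,b):
    (o1,d1),(o2,d2)=a,b
    A=np.stack([d1,-d2],1);s=np.linalg.lstsq(A,o2-o1,rcond=None)[0]
    p,q=o1+s[0]*d1,o2+s[1]*d2;return (p+q)/2,np.linalg.norm(p-q)
E
python3 - <<'E'
from h import *
import cv2
def cen(n,u,v,r,thr=60):
    g=cv2.cvtColor(cv2.imread(f'pics/{n}0.png'),cv2.COLOR_BGR2GRAY)
    w=255-g[v-r:v+r+1,u-r:u+r+1].astype(float); w=np.clip(w-(255-110),0,None)
    y,x=np.mgrid[v-r:v+r+1,u-r:u+r+1];return np.array([(w*x).sum(),(w*y).sum()])/w.sum()
z=lambda n,u,v:np.array([(u+.5)/3.4-.5+210,(v+.5)/3.4-.5+100]) if n=='top' else np.array([(u+.5)/3-.5+220,(v+.5)/3-.5+130])
T=cen('top',328,253,6);P=cen('top',271,240,6);Ts=cen('scene',356,277,7);Ps=cen('scene',283,299,7)
print(T,P,Ts,Ps)
print('tri tare',tri(ray('top',T),ray('scene',Ts)),'print',tri(ray('top',P),ray('scene',Ps)))
t=cast('top',T,.039);p=cast('top',P,.039);print('top',t,p);print('scene',cast('scene',Ts,.039),cast('scene',Ps,.039))
# rails: model pts z=.154
names=[('top',(517,102),(178,-93.5)),('top',(268,48),(178,93.5)),('top',(196,364),(-65,93.5)),('top',(446,426),(-65,-93.5)),
('scene',(285,30),(178,-93.5)),('scene',(52,86),(178,93.5))]
M=[(-146,-80),(-146,80)]*2;W=[t[:2],p[:2],cast('scene',Ts,.039)[:2],cast('scene',Ps,.039)[:2]]
for n,uv,m in names: W.append(cast(n,z(n,*uv),.154)[:2]);M.append(m)
M=np.array(M)/1000;W=np.array(W)
mc,wc=M.mean(0),W.mean(0);A=M-mc;B=W-wc
th=np.arctan2((A[:,0]*B[:,1]-A[:,1]*B[:,0]).sum(),(A*B).sum());c,s=np.cos(th),np.sin(th);R=np.array([[c,-s],[s,c]])
o=wc-R@mc;print('th',th,np.degrees(th),'o',o);print('res mm',((M@R.T+o-W)*1000).round(1))
for n,uv in [('top',(290,276)),('top',(396,296)),('scene',(172,196)),('scene',(280,172))]:
    q=cast(n,z(n,*uv),.178)[:2];print('rib end',n,(R.T@(q-o)*1000).round(1))
for n,uv in [('top',(220,294)),('top',(455,345)),('top',(268,96)),('top',(497,137)),('scene',(115,260)),('scene',(360,197)),('scene',(66,108)),('scene',(293,62))]:
    q=cast(n,z(n,*uv),.154)[:2];print('edge',n,(R.T@(q-o)*1000).round(1))
np.savez('bal.npz',R=R,o=o,th=th)
for m in [(-146,-80),(-146,80),(60,0),(45,0)]: print(m,R@(np.array(m)/1000)+o)
for n,uv,h in [('bottle',(58,175),.14),('tipbox',(605,280),.059),('spat',(88,445),.004)]: print(n,cast('top',z('top',*uv),h))
E
```

```text
[327.33634822 252.81967213] [270.31200528 239.96437995] [355.76061969 276.94136265] [282.51816508 299.36296668]
tri tare (array([0.44796544, 0.05264319, 0.04092932]), np.float64(0.0003327143582969138)) print (array([0.48296481, 0.20820726, 0.04127974]), np.float64(0.0008482784486735429))
top [0.44801624 0.05276822 0.039     ] [0.48320563 0.20890142 0.039     ]
scene [0.44879254 0.05179867 0.039     ] [0.48391011 0.20747089 0.039     ]
th -0.2241767087392153 -12.844379275890555 o [0.60587161 0.09764987]
res mm [[-2.3 -0.7]
 [-1.9 -0.8]
 [-3.1  0.3]
 [-2.6  0.6]
 [ 0.6  0.6]
 [ 0.9 -1.6]
 [-0.4  2.3]
 [ 3.2  0.8]
 [ 1.7 -0.2]
 [ 3.8 -1.3]]
rib end top [10.2 37. ]
rib end top [ 12.9 -39.7]
rib end scene [12.  37.8]
rib end scene [  8.9 -38.2]
edge top [-10.5  86.4]
edge top [ -9.2 -88.6]
edge top [141.2  86.4]
edge top [148.4 -85.4]
edge scene [-10.   85.6]
edge scene [-11.  -89.8]
edge scene [146.6  88.5]
edge scene [138.3 -88.2]
(-146, -80) [0.4457406  0.05210802]
(-146, 80) [0.4813092  0.20810441]
(60, 0) [0.66437026 0.08431165]
(45, 0) [0.6497456 0.0876462]
bottle [0.70673149 0.30798159 0.14      ]
tipbox [ 0.64016067 -0.1120652   0.059     ]
spat [0.51033682 0.31293197 0.004     ]
```

```bash
cat >> h.py <<'E'
from scipy.spatial.transform import Rotation as Ro
B=np.load('bal.npz') if __import__('os').path.exists('bal.npz') else None
def b2w(x,y,z): 
    w=B['R']@np.array([x,y])/1000+B['o'];return np.array([w[0],w[1],z/1000])
def state():
    o=sensors.get_obs();R=Ro.from_euler('xyz',o['tcp_rot'],degrees=True).as_matrix();return o,R,np.array(o['ee_pos'])
# desired tool: x down; y along balance s*x
def Rdes(s=-1):
    x=np.array([0,0,-1.]);y=np.append(B['R']@np.array([s,0.]),0);return np.stack([x,y,np.cross(x,y)],1)
def delta(tgt,s=-1):
    o,R,p=state();print('t',o['time'],'p',p.round(4),'F',np.round(o['wrist_force'],1),'open',round(o['opening'],4))
    print('shift(tool mm)',(R.T@(tgt-p)*1000).round(1),'turn',np.degrees(Ro.from_matrix(R.T@Rdes(s)).as_rotvec()).round(1))
    q=B['R'].T@(p[:2]-B['o'])*1000;print('bal xy',q.round(1))
E
python3 - <<'E'
from h import *
o,R,p=state();print(R.round(3));print(o['q'])
for s in(-1,1): delta(b2w(50,0,260),s)
E
```

```text
[[-0.     0.969  0.247]
 [ 0.001  0.247 -0.969]
 [-1.     0.    -0.001]]
[-7.56863052e+01  5.00282740e+00  1.00447174e+01  9.50983085e+01
  3.93487826e-04  9.00004168e+01]
t 0.15 p [ 0.1359 -0.5328  0.2308] F [-0.   0.3  0.2] open 0.0853
shift(tool mm) [ -28.8  655.7 -471.9] turn [-1.528e+02 -0.000e+00 -1.000e-01]
bal xy [-318.  -719.1]
t 0.15 p [ 0.1359 -0.5328  0.2308] F [-0.   0.3  0.2] open 0.0853
shift(tool mm) [ -28.8  655.7 -471.9] turn [27.2 -0.1  0. ]
bal xy [-318.  -719.1]
```

>>> carry_out(increments=[[-10.2,0,0,-3,0,0,0],[-10.2,0,0,-3,0,0,0],[-10.2,0,0,-3,0,0,0],[-10.2,0,0,-3,0,0,0],[-10.2,0,0,-3,0,0,0],[-10.2,0,0,-3,0,0,0],[-10.2,0,0,-3,0,0,0],[-10.2,0,0,-3,0,0,0],[-10.2,0,0,-3,0,0,0],[-10.2,0,0,-3,0,0,0],[-10.2,0,0,-3,0,0,0],[-10.2,0,0,-3,0,0,0]], squeeze=20)

```text
time: 1.65
ee_pos: [0.1359, -0.5328, 0.2671]
tcp_rot: [61.3, 90.0, 108.3]
wrist_force: [0.3, -0.4, 0.2]
opening: -0.0001
```

>>> carry_out(increments=[[-10.2,0,0,0,0,0,0],[-10.2,0,0,0,0,0,0],[-10.2,0,0,0,0,0,0],[0,0,0,0,0,0,0]])

```text
time: 2.15
ee_pos: [0.1359, -0.5329, 0.267]
tcp_rot: [29.5, 90.0, 106.8]
wrist_force: [-0.2, -0.4, 0.1]
opening: 0.0004
```

```bash
python3 -c "
from h import *
delta(b2w(50,0,270));print(state()[0]['q'])"
```

```text
t 2.15 p [ 0.1359 -0.5329  0.267 ] F [-0.2 -0.4  0.1] open 0.0004
shift(tool mm) [  -2.8 -369.1  718.7] turn [ 0.1  0.  -0. ]
bal xy [-318.  -719.2]
[-7.56880915e+01  5.98236142e+00  1.51746440e+01  9.92181969e+01
 -1.10959629e-03 -6.29313144e+01]
```

>>> carry_out(increments=[[0,0,0,0,-23,45,0],[0,0,0,0,-23,45,0],[0,0,0,0,-23,45,0],[0,0,0,0,-23,45,0],[0,0,0,0,-23,45,0],[0,0,0,0,-23,45,0],[0,0,0,0,-23,45,0],[0,0,0,0,-23,45,0],[0,0,0,0,-23,45,0],[0,0,0,0,-23,45,0],[0,0,0,0,-23,45,0],[0,0,0,0,-23,45,0]])

```text
time: 3.65
ee_pos: [0.5247, -0.0652, 0.2672]
tcp_rot: [-110.9, 90.0, -33.9]
wrist_force: [0.7, -0.3, 1.0]
opening: 0.0001
```

>>> carry_out(increments=[[0,0,0,0,-23,45,0],[0,0,0,0,-23,45,0],[0,0,0,0,-23,45,0],[0,0,0,0,-23,44,0],[0,0,0,0,0,0,0],[0,0,0,0,0,0,0]])

```text
time: 4.4
ee_pos: [0.6527, 0.0876, 0.2669]
tcp_rot: [121.4, 89.9, -161.4]
wrist_force: [0.6, -0.5, 0.3]
opening: -0.0003
```

```bash
python3 -c "
from h import *
import cv2
delta(b2w(50,0,170));print(state()[0]['q'])
for n in ('wrist','scene','top'): cv2.imwrite(f'pics/{n}1.png',vision.camera(n)[:,:,::-1])"
```

```text
t 4.4 p [0.6527 0.0876 0.2669] F [ 0.6 -0.5  0.3] open -0.0003
shift(tool mm) [96.9 -2.2 -0.5] turn [ 0. -0. -0.]
bal xy [47.9  0.6]
[ 7.64691181e+00  2.24462006e+01  3.49874282e+01  1.02596562e+02
 -1.07125667e-02  2.04722040e+01]
```

View pics/wrist1.png

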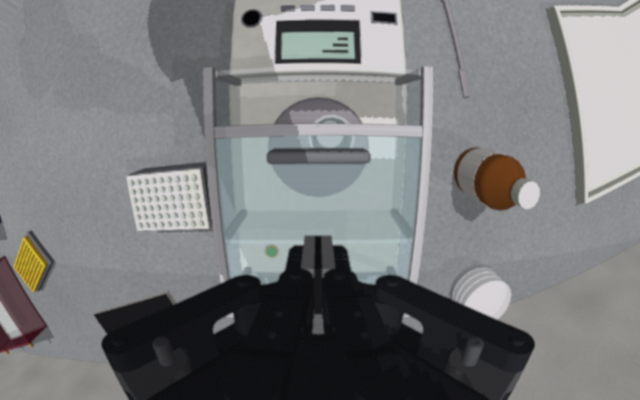

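View pics/scene1.png

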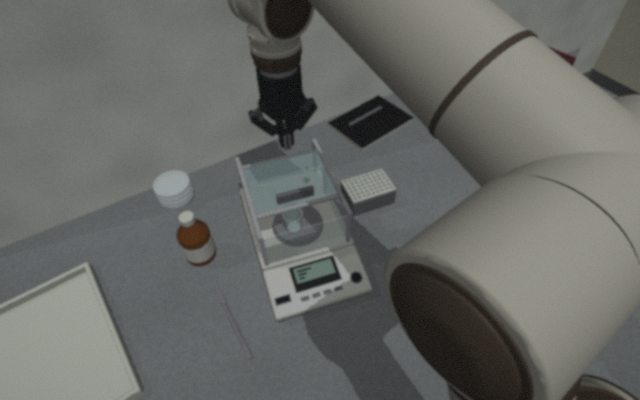

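The wrist view shows the shut fingertips at (318,240), centred on the rib (267-370, row 156). The tare window is at (252,18). I'll cross-check both positions with the fisheye.

```bash
cat >> h.py <<'E'
def wcast(uv,z,pose=None):
    c=vision.calibration('wrist');K=c['camera_matrix'];M=c['mount']
    a=(np.array(uv)-K[:2,2])/K[0,0];r=np.linalg.norm(a)
    d=np.array([np.sin(r)*a[0]/r,-np.sin(r)*a[1]/r,-np.cos(r)])
    o,R,p=state();o=R@M[:3,3]+p;d=R@M[:3,:3]@d;return o+d*(z-o[2])/d[2]
def bal(w): return (B['R'].T@(w[:2]-B['o'])*1000).round(1)
E
python3 - <<'E'
from h import *
import cv2
a=cv2.imread('pics/wrist1.png');g=cv2.cvtColor(a,cv2.COLOR_BGR2GRAY)
print(g[138:175,300]); print(g[8:30,251])
cv2.imwrite('pics/w1z.png',cv2.resize(a[120:200,220:420],None,fx=4,fy=4,interpolation=cv2.INTER_CUBIC))
for uv in[(318,150),(318,156),(318,163)]: print(uv,bal(wcast(uv,.178)),bal(wcast(uv,.152)))
t=wcast((251.5,18),.039);print('tare',t,bal(t)); t=wcast((384,17.5),.039);print('print',t,bal(t))
E
```

```text
[163 160 157 157 158 156 150 147 140 123  94  64  53  59  69  77  82  86
  87  85  86  84  82  81  83 100 122 135 140 141 141 141 141 141 140 141
 141]
[149 110  64  27   8   4   3   6   6   4   3   6   5   6   7   7  22  51
  82 118 150 163]
(318, 150) [ 7.8 -0.8] [10.9 -0.7]
(318, 156) [12.3 -0.7] [16.  -0.7]
(318, 163) [17.7 -0.7] [22.  -0.7]
tare [0.45047128 0.05009601 0.039     ] [-140.9  -80.9]
print [0.48530258 0.20603722 0.039     ] [-141.6   78.9]
```

View pics/w1z.png

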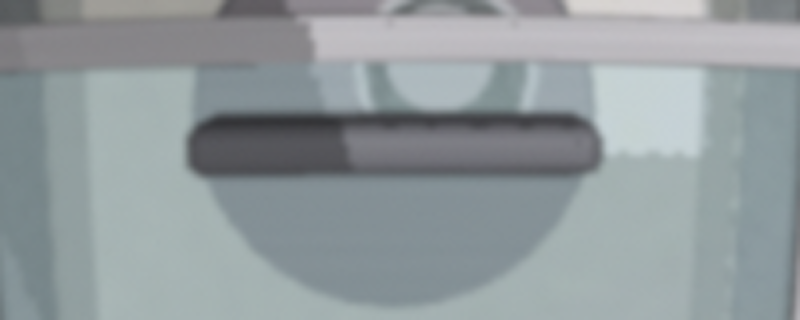

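>>> carry_out(increments=[[0,0,0,20,0,0,0],[0,0,0,25,0,0,0],[0,0,0,25,0,0,0],[0,0,0,15,0,0,0],[0,0,0,10,0,0,0],[0,0,0,9,0,0,0],[0,0,0,0,0,0,0],[0,0,0,0,0,0,0]])

```text
time: 5.55
ee_pos: [0.6531, 0.0877, 0.1639]
tcp_rot: [-70.0, 90.0, 7.3]
wrist_force: [0.2, 0.2, -0.4]
opening: -0.0
```

```bash
python3 -c "
from h import *
import cv2
delta(b2w(-24,0,163))
for n in ('wrist','scene'): cv2.imwrite(f'pics/{n}2.png',vision.camera(n)[:,:,::-1])"
```

```text
t 5.55 p [0.6531 0.0877 0.1639] F [ 0.2  0.2 -0.4] open -0.0
shift(tool mm) [ 0.9 72.3 -0.6] turn [0.2 0.  0. ]
bal xy [48.3  0.8]
```

View pics/wrist2.png

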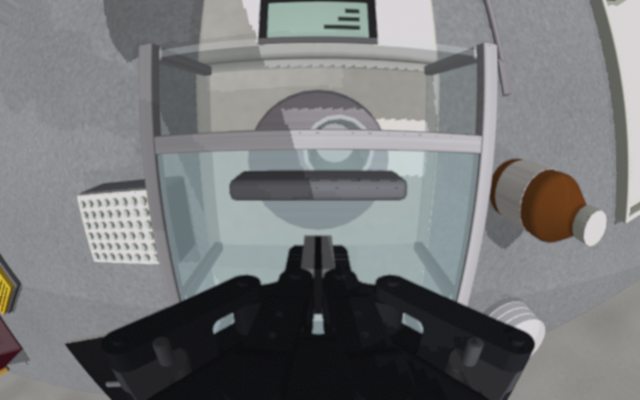

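Clear behind the rib and above the glass. Now I'll push slowly.

>>> carry_out(increments=[[0,0,0,0,4,0,0],[0,0,0,0,4,0,0],[0,0,0,0,4,0,0],[0,0,0,0,3,0,0],[0,0,0,0,2,0,0],[0,0,0,0,2,0,0],[0,0,0,0,2,0,0],[0,0,0,0,2,0,0],[0,0,0,0,3,0,0],[0,0,0,0,4,0,0],[0,0,0,0,4,0,0],[0,0,0,0,4,0,0]])

```text
time: 7.15
ee_pos: [0.6155, 0.0961, 0.1633]
tcp_rot: [171.1, 90.0, -111.5]
wrist_force: [1.0, -0.4, -0.4]
opening: -0.0001
```

```bash
python3 -c "
from h import *
import cv2
delta(b2w(-24,0,163))
for n in ('wrist',): cv2.imwrite(f'pics/{n}3.png',vision.camera(n)[:,:,::-1])"
```

```text
t 7.15 p [0.6155 0.0961 0.1633] F [ 1.  -0.4 -0.4] open -0.0001
shift(tool mm) [ 0.3 33.8 -0.5] turn [ 0.2 -0.  -0. ]
bal xy [9.7 0.6]
```

View pics/wrist3.png

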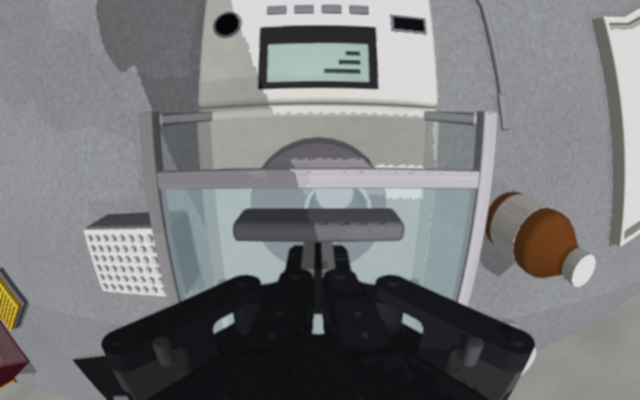

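In contact, with about 1 N on the wrist and the front strip of the sheet now at row ~179. I'll keep pushing.

>>> carry_out(increments=[[0,0,0,0,3,0,0],[0,0,0,0,3,0,0],[0,0,0,0,3,0,0],[0,0,0,0,3,0,0],[0,0,0,0,3,0,0],[0,0,0,0,3,0,0],[0,0,0,0,3,0,0],[0,0,0,0,2,0,0],[0,0,0,0,2,0,0],[0,0,0,0,2,0,0],[0,0,0,0,2,0,0],[0,0,0,0,1,0,0]])

```text
time: 8.7
ee_pos: [0.5864, 0.1027, 0.1633]
tcp_rot: [84.2, 90.0, 161.5]
wrist_force: [0.5, -0.9, 0.9]
opening: 0.0001
```

>>> carry_out(increments=[[0,0,0,0,1,0,0],[0,0,0,0,1,0,0]])

```text
time: 8.95
ee_pos: [0.5858, 0.1028, 0.1633]
tcp_rot: [-90.2, 89.8, -12.9]
wrist_force: [11.5, -2.9, -3.4]
opening: 0.0003
```

>>> carry_out(increments=[[0,0,0,0,0,0,0],[0,0,0,0,0,0,0],[0,0,0,0,0,0,0]])

```text
time: 9.32
ee_pos: [0.5858, 0.1028, 0.1633]
tcp_rot: [-88.1, 89.9, -10.9]
wrist_force: [7.7, -2.4, -1.8]
opening: -0.0001
```

```bash
python3 -c "
from h import *
import cv2
delta(b2w(-24,0,163))
for n in ('wrist','scene'): cv2.imwrite(f'pics/{n}4.png',vision.camera(n)[:,:,::-1])
a=cv2.imread('pics/scene4.png')[130:330,220:410];cv2.imwrite('pics/s4z.png',cv2.resize(a,None,fx=3,fy=3,interpolation=cv2.INTER_CUBIC))"
```

```text
t 9.325 p [0.5858 0.1028 0.1633] F [ 7.7 -2.4 -1.8] open -0.0001
shift(tool mm) [ 0.3  3.3 -0.5] turn [0.1 0.  0.1]
bal xy [-20.7   0.5]
```

View pics/wrist4.png

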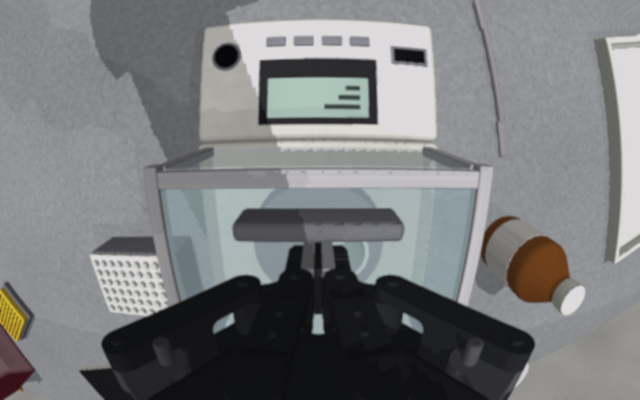

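View pics/s4z.png

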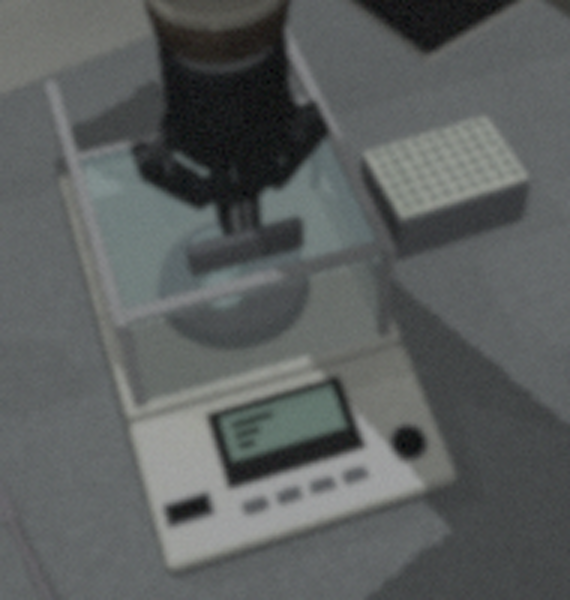

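>>> carry_out(increments=[[0,0,0,0,1,0,0],[0,0,0,0,0,0,0],[0,0,0,0,0,0,0]])

```text
time: 9.8
ee_pos: [0.5858, 0.1028, 0.1634]
tcp_rot: [-88.4, 89.7, -11.1]
wrist_force: [13.7, -3.3, -3.8]
opening: 0.0002
```

Shut: the front strip now lines up with the rail ends in both views, and the force climbs with no further travel. Backing off and lifting.

>>> carry_out(increments=[[0,0,0,0,-2,0,0],[0,0,0,0,-2,0,0],[0,0,0,0,-5,0,0],[0,0,0,0,-8,0,0],[0,0,0,-15,-3,0,0],[0,0,0,-30,0,0,0],[0,0,0,-30,0,0,0],[0,0,0,-25,0,0,0],[0,0,0,0,0,0,0]])

```text
time: 10.92
ee_pos: [0.6041, 0.099, 0.2651]
tcp_rot: [-66.9, 89.8, 10.4]
wrist_force: [0.6, -0.1, 0.0]
opening: 0.0001
```

```bash
python3 -c "
from h import *
import cv2
delta(np.array([.4487,.0517,.2634]))
for n in ('wrist','top'): cv2.imwrite(f'pics/{n}5.png',vision.camera(n)[:,:,::-1])"
```

```text
t 10.925 p [0.6041 0.099  0.2651] F [ 0.6 -0.1  0. ] open 0.0001
shift(tool mm) [  1.2 141.2 -80.2] turn [0.2 0.1 0.2]
bal xy [-2.   0.9]
```

View pics/wrist5.png

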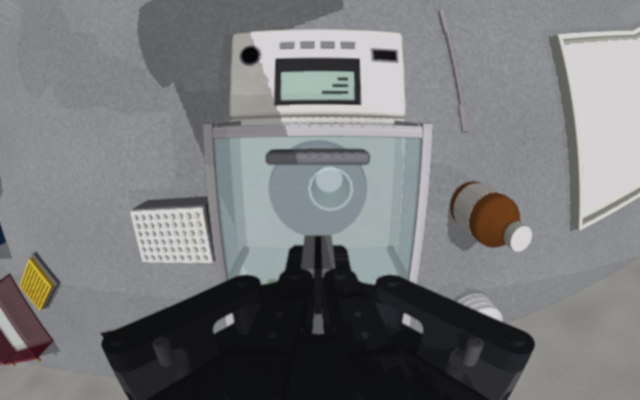

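The top stayed shut and the beaker is upright on the pan. Moving over the tare sensor, still high.

>>> carry_out(increments=[[0,0,0,0,20,-12,0],[0,0,0,0,24,-13,0],[0,0,0,0,24,-14,0],[0,0,0,0,24,-14,0],[0,0,0,0,24,-14,0],[0,0,0,0,25,-13,0],[0,0,0,0,0,0,0],[0,0,0,0,0,0,0]])

```text
time: 12.02
ee_pos: [0.4483, 0.0519, 0.2625]
tcp_rot: [108.6, 90.0, -174.0]
wrist_force: [-0.1, 0.5, 0.0]
opening: 0.0003
```

```bash
python3 -c "
from h import *
import cv2
delta(np.array([.4487,.0517,.064]))
for n in ('wrist','scene','top'): cv2.imwrite(f'pics/{n}6.png',vision.camera(n)[:,:,::-1])"
```

```text
t 12.025 p [0.4483 0.0519 0.2625] F [-0.1  0.5  0. ] open 0.0003
shift(tool mm) [198.5  -0.5  -0. ] turn [ 0.2 -0.  -0. ]
bal xy [-143.4  -79.7]
```

View pics/wrist6.png

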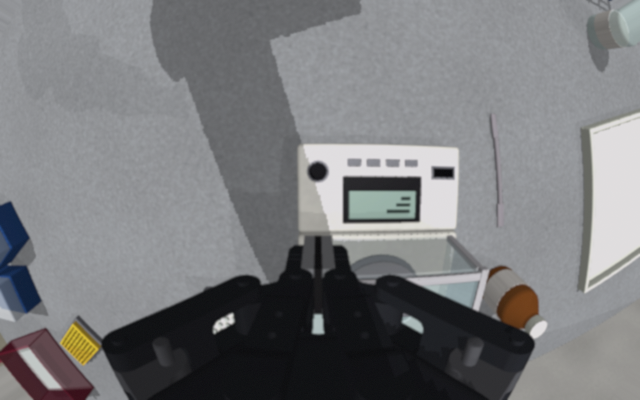

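View pics/scene6.png

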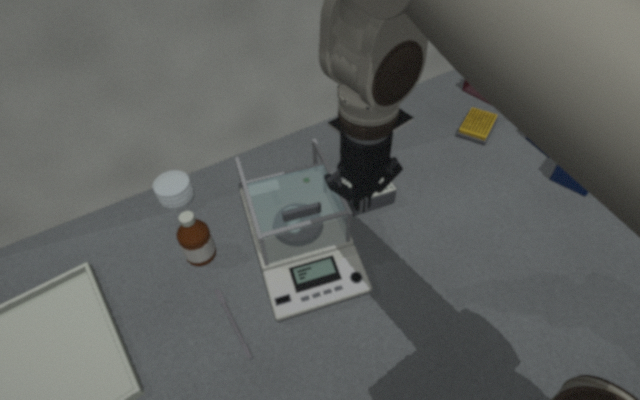

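```bash
python3 -c "
from h import *
import cv2
g=cv2.cvtColor(cv2.imread('pics/wrist6.png'),cv2.COLOR_BGR2GRAY)[158:185,304:331]
y,x=np.nonzero(g<60);u=(x.mean()+304,y.mean()+158);print(u,wcast(u,.039))"
```

```text
(np.float64(316.9547511312217), np.float64(171.19909502262442)) [0.44937039 0.04998121 0.039     ]
```

All four estimates agree to within 3 mm, so I'm going down.

>>> carry_out(increments=[[0,0,0,20,0,0,0],[0,0,0,25,0,0,0],[0,0,0,25,0,0,0],[0,0,0,25,0,0,0],[0,0,0,25,0,0,0],[0,0,0,20,0,0,0],[0,0,0,10,0,0,0],[0,0,0,0,0,0,0],[0,0,0,0,0,0,0]])

```text
time: 13.3
ee_pos: [0.4485, 0.0519, 0.1141]
tcp_rot: [-68.7, 89.9, 8.6]
wrist_force: [-0.7, -0.4, -0.0]
opening: -0.0
```

```bash
python3 -c "
from h import *
import cv2
delta(np.array([.4487,.0513,.065]))
cv2.imwrite('pics/w7.png',vision.camera('wrist')[:,:,::-1])
g=cv2.cvtColor(cv2.imread('pics/w7.png'),cv2.COLOR_BGR2GRAY);cv2.imwrite('pics/s7.png',vision.camera('scene')[100:340,220:460,::-1])"
```

```text
t 13.3 p [0.4485 0.0519 0.1141] F [-0.7 -0.4 -0. ] open -0.0
shift(tool mm) [49.1 -0.3 -0.5] turn [0.2 0.  0.1]
bal xy [-143.3  -79.6]
```

View pics/w7.png

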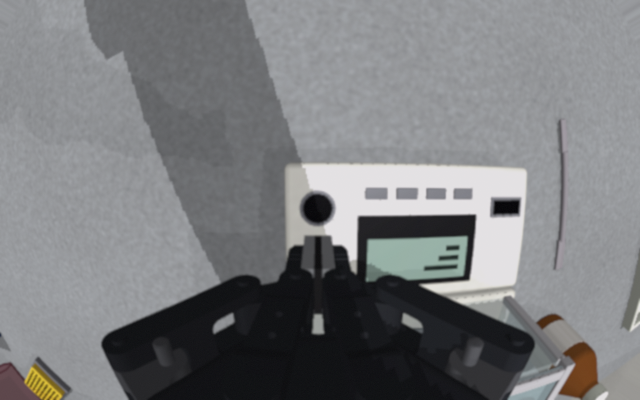

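View pics/s7.png

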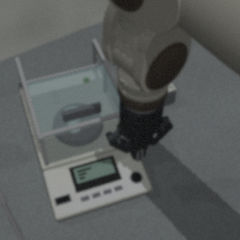

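The sensor at (317,208) is exactly in line with the fingertips. I'll go down the last 49 mm and dwell.

>>> carry_out(increments=[[0,0,0,15,0,0,0],[0,0,0,14,0,0,0],[0,0,0,10,0,0,0],[0,0,0,6,0,0,0],[0,0,0,4,0,0,0],[0,0,0,0,0,0,0],[0,0,0,0,0,0,0],[0,0,0,0,0,0,0]])

```text
time: 14.4
ee_pos: [0.4482, 0.0518, 0.0646]
tcp_rot: [-69.0, 90.0, 8.3]
wrist_force: [0.9, 0.0, 0.8]
opening: -0.0002
```

>>> carry_out(increments=[[0,0,0,0,0,0,0],[0,0,0,0,0,0,0],[0,0,0,0,0,0,0],[0,0,0,0,0,0,0],[0,0,0,0,0,0,0],[0,0,0,0,0,0,0],[0,0,0,0,0,0,0],[0,0,0,0,0,0,0],[0,0,0,0,0,0,0],[0,0,0,0,0,0,0],[0,0,0,0,0,0,0],[0,0,0,0,0,0,0]])

```text
time: 15.9
ee_pos: [0.448, 0.0518, 0.0643]
tcp_rot: [-71.5, 90.0, 5.8]
wrist_force: [0.2, -0.3, -0.4]
opening: 0.0003
```

```bash
python3 -c "
from h import *
import cv2
delta(np.array([.4487,.0513,.065]))
cv2.imwrite('pics/w8.png',vision.camera('wrist')[:,:,::-1])"
```

```text
t 15.9 p [0.448  0.0518 0.0643] F [ 0.2 -0.3 -0.4] open 0.0003
shift(tool mm) [-0.7 -0.8 -0.4] turn [0.2 0.  0. ]
bal xy [-143.7  -79.8]
```

View pics/w8.png

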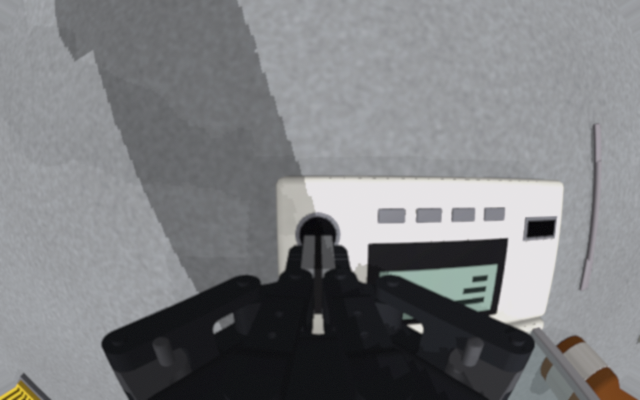

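The fingertips end over the window at (318,232), about 25 mm up. I'll hold a little longer, then go straight up.

>>> carry_out(increments=[[0,0,0,0,0,0,0],[0,0,0,0,0,0,0],[0,0,0,0,0,0,0],[0,0,0,0,0,0,0],[0,0,0,0,0,0,0],[0,0,0,0,0,0,0],[0,0,0,0,0,0,0],[0,0,0,0,0,0,0]])

```text
time: 16.95
ee_pos: [0.448, 0.0518, 0.0643]
tcp_rot: [46.2, 90.0, 123.5]
wrist_force: [-0.5, -0.2, -0.6]
opening: 0.0002
```

>>> carry_out(increments=[[0,0,0,-10,0,0,0],[0,0,0,-25,0,0,0],[0,0,0,-30,0,0,0],[0,0,0,-30,0,0,0],[0,0,0,-30,0,0,0],[0,0,0,-30,0,0,0],[0,0,0,-30,0,0,0],[0,0,0,-25,0,-30,0],[0,0,0,-10,0,-30,0],[0,0,0,0,0,-30,0],[0,0,0,0,0,-20,0],[0,0,0,0,0,0,0]])

```text
time: 18.45
ee_pos: [0.4236, -0.0564, 0.285]
tcp_rot: [-87.4, 89.9, -10.2]
wrist_force: [0.2, -0.5, 0.5]
opening: -0.0003
```

>>> carry_out(increments=[[0,0,0,0,0,0,0],[0,0,0,0,0,0,0],[0,0,0,0,0,0,0]])

```text
time: 18.82
ee_pos: [0.424, -0.055, 0.2843]
tcp_rot: [61.2, 90.0, 138.6]
wrist_force: [-0.4, -0.7, 0.3]
opening: -0.0005
```

```bash
python3 -c "
from h import *
import cv2
o,R,p=state();print(o['time'],p,o['wrist_force'],np.linalg.norm(p-[.4487,.0515,.039]))
for n in('top','scene','wrist'): cv2.imwrite(f'pics/{n}9.png',vision.camera(n)[:,:,::-1])
a=cv2.imread('pics/top0.png')[100:275,210:420];b=cv2.imread('pics/top9.png')[100:275,210:420]
cv2.imwrite('pics/cmp.png',cv2.resize(np.hstack([a,b]),None,fx=1.9,fy=1.9,interpolation=cv2.INTER_CUBIC))"
```

```text
18.825 [ 0.42395958 -0.05499966  0.28426236] [-0.43726581 -0.74594205  0.34504454] 0.2685291303809977
```

View pics/cmp.png

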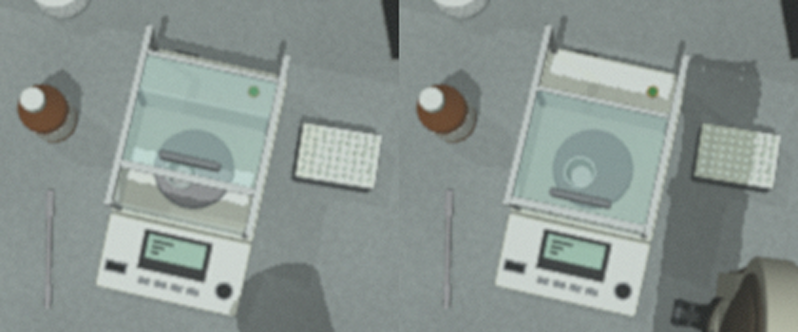

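View pics/scene9.png

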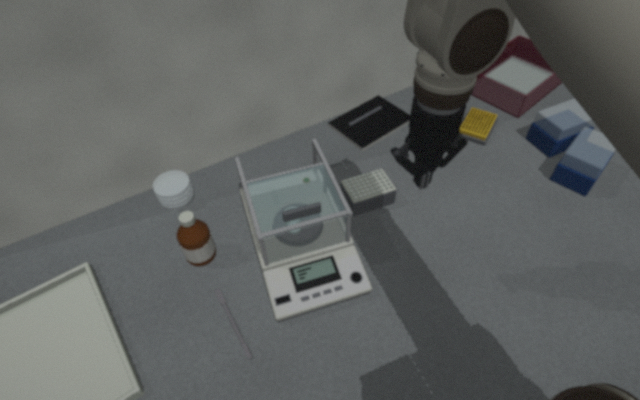

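The sheet's front strip is flush with the rail ends. The beaker, bottle, tip box and spatula are where they were, and the hand is clear.

```bash
python3 -c "
from workcell import job_done
print(job_done())"
```

```text
the job is handed in; nothing more can be done
None
```

The balance should be ready to weigh: the glass top is shut and the tare dwell is done. The job was handed in at about 19 s of the 48 s limit, and the hand-in reports no verdict.

- **Shutting the top:** I pushed the rib from behind with shut fingers at about 25–30 mm/s. At the end the wrist force rose to about 14 N with no further travel. In the later pictures the sheet's front strip lines up with the rail ends.
- **Taring:** I held the fingertips about 25 mm above the tare sensor for about 3 s, without touching anything. Then I withdrew the hand to about 27 cm away.
- **Last checks:** Before and after pictures show no visible movement of the bottle, tip box or spatula, and the beaker is upright on the pan. I judged this by eye and did not measure it. Wrist force was about zero at the end.
- **Disagreement:** My fit of the balance's position left errors of up to about 4 mm. The top stopped about 3 mm before the point that fit predicted. The tare sensor estimates from the camera views agreed to within about 3 mm, so I aimed at their average.

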